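Push the feed roller up its loading ramp to the stop

ROBOT

A 6-joint arm with a two-finger parallel gripper is mounted at the origin on the work surface. World frame = base frame: x ahead of the robot, y to its left, z up, the work surface at z = 0. Lengths are in m, angles in rad, forces in N, time in s.
With the tool pointing down it reaches from about 0.25 to 0.725 m from the base axis. Payload 4 kg.
Tool frame: the origin (TCP) lies midway between the tips of the shut fingers; the grasp point (between the pads) lies 19 mm behind it (bot.grip_point_offset is the distance from the TCP to the grasp point, in m); z points along the fingers, y is the line along which they close (so a half turn about z gives the same grasp; the last joint's range is limited). The gripper opens to 85 mm and grips with 20 to 120 N. Pads are 22 mm wide; open, the fingers measure 114 mm over their backs; the gripper's body (76 mm by 85 mm) begins 54 mm behind the grasp point. The pads swing forward as they close: fully open they stand 13 mm farther back than shut.
Start: joints at [1.173, 0.241, 0.005, 1.335, 0, 1.571], TCP at [0.194, 0.461, 0.231] pointing down, gripper open.
Joint ranges: [-2.72, 2.72], [-1.05, 1.87], [-1.09, 1.28], [-1.99, 2.15], [-1.42, 1.44], [-3.14, 3.14]. Speed limits (rad/s): [2.79, 2.79, 3.14, 3.14, 3.14, 3.14].

INTERFACE

Orientations are given as a unit quaternion [x, y, z, w].
In Python, from workcell import bot gives the robot as it stands.
- The arm moves only by the tool step_arm, never from a script. Its argument "targets" is text: rows parted by semicolons, each of 7 numbers parted by spaces: the opening, from -1 (shut) to 1 (fully open), so that 0 is half open, then the shift along the world's x, y, z normalised to -1 to 1, where 1 is 0.5 m, then the turn, a rotation vector about the world's x, y, z normalised to -1 to 1, where 1 is pi/4 rad. In form: gripper x y z wx wy wz; .... A call has 1 to 10 rows; each row is the pose to reach, as a shift and turn from the pose commanded when the call began; what a row does not reach only later rows make up. A row lasts 1/12 s, in which the tool goes at most 41.7 mm and 7.16 degrees, less where a joint would pass 70% of its speed; a pose out of reach is approached as far as the arm can. A call with a number of a shift or a turn outside -1 to 1 is refused whole. A call with a gripper value outside its range is refused whole. The fingers move at their own pace and stop on an object; the grip force is fixed at half the most. Time passes only in rows, so rows that repeat a pose let the fingers close. It gives the time, the measured TCP pose, the force, the opening and the grip force at its end, in the units of the state.
- bot.get_obs(): the state, without advancing time (a new reading comes with each control period).
- bot.camera(name): name is "side" or "top" or "wrist"; returns the picture (384x512x3 uint8, red, green, blue); there is no depth.
- bot.camera_info(name): a dict with "vertical_fov" (degrees; the focal length in pixels is half the picture's height over the tangent of half this angle, whatever the lens; pixels are square), "cx", "cy" (the principal point, pixels), "pose" (4x4, takes a point from camera to world coordinates). Camera axes: x right, y up, looking along -z (the intrinsics and any distortion apply to the point x, -y, -z); pixel columns grow to the right and rows downward; lengths in m; the calibration is good to about 2 mm. A picture is of the moment at which its call begins: read the wrist's pose just before it. camera_info takes no time and is no camera call; for the wrist camera it gives the pose at the moment of the call.
- bot.job_done(): hands the job in; it is judged then, once.
The state is a dict: "clock": time; "joint_pos": joint angles; "joint_vel": joint speeds; "tau": joint torques, N m; "eef_pos": TCP position; "tool_rot": TCP orientation; "ft_force": force on the tool from outside, world axes, zero at the start; "ft_torque": the same for the moment, N m; "grip_width": finger opening in m; "grasp_force": force on a finger pad.
Only numpy, scipy, OpenCV 4.12 (cv2) and the standard library are available. Lean on these libraries where they do the work, as an engineer would, in place of code of your own. Each camera call takes 0.05 s, during which the arm holds its last target. There are 200 camera calls.

TASK

On the packing bench, the black feed roller lies at the foot of the little metal loading ramp. With your fingertips behind it, push it slowly and steadily up the slope, never letting it run back down or roll off freely, over the edge at the top and fully home into the pocket against the stop plate, and leave it lying there. Do not grasp or lift the roller, and do not disturb the other things on the bench.

Things in the scene. Friction and masses are not known exactly. Their poses are not given: they have to be found in the camera images.
- ramp: Bare metal loading ramp fixed to the bench, 300 x 160 mm; its place and turn vary. Origin on the bench surface; x points uphill along the lane, y across it, z up; lane centre y = 0. Along x: flat foot landing, 10 degree slope, edge, pocket, stop plate. Side guides 8 mm thick, inner faces at y = +-65 mm, stand 12 mm above the lane all along; the roller's shaft ends pass over them.
- slope_foot (a point): Middle of the line where the flat foot landing meets the slope: ramp x = -100 mm, 12 mm above the bench. The landing runs from here down-lane to x = -185 mm, all 12 mm high, with a lip 6 mm thick and 18 mm above the bench at its low end.
- slope_edge (a point): Middle of the straight edge at the top of the slope: ramp x = +50 mm, 38.5 mm above the bench. Beyond it the floor drops 5 mm into the pocket (33.5 mm high there), which sinks 3 degrees more towards the stop. The roller stays in the pocket by itself.
- stop (a point): Middle of the top of the stop plate's upright face towards the pocket: ramp x = +100 mm, 66 mm above the bench. The plate is 12 mm thick and 144 mm wide; the pocket floor meets it 31 mm above the bench.
- roller: Feed roller: smooth hard black plastic cylinder 50 mm in diameter, 120 mm long, steel shaft ends 18 mm in diameter, 20 mm out on each side; 0.55 to 0.85 kg; runs back if left on the slope. At first it lies across the lane on the landing. Origin at its middle on the axis; y along the axis (x, z turn as it rolls). Home against the stop the origin is at x = +75, z = 57 mm in the ramp's frame.
- spare: Spare shorter roller standing on end beside the ramp, 40 mm in diameter, 100 mm tall; origin at the centre of its underside. Not to be disturbed.
- sleeve: Brass bearing sleeve standing on its flat end beside the ramp, 56 mm outside, 36 mm inside, 30 mm tall; origin at the centre of its underside. Not to be disturbed.
- screwdriver: Screwdriver lying beside the ramp, along its own x axis. Not to be disturbed.
- marker: Marker pen, 115 mm long along its x axis, 16 mm thick, lying beside the ramp's foot. Not to be disturbed.
- strips: Banded bundle of blue plastic strips, 260 mm long (its y axis), 30 mm wide, 26 mm high, lying beyond the ramp's foot; origin at the centre of its underside. Not to be disturbed.
- bottle: White bottle, 68 mm in diameter, 190 mm tall, standing beyond the stop; origin at the centre of its underside. Not to be disturbed.
- glovebox: White and blue carton of gloves, 120 x 220 x 65 mm (x, y, z), lying beyond the stop; origin at the centre of its underside. Not to be disturbed.
Not all that is in view belongs to the job. Leave any blue or yellow look-alike of the roller alone.

How it is judged:
On the way, in this order (a step that is already met when the one before it is completed fails the run):
1. the fingers push the roller up the slope (x of roller in the frame of ramp between -0.05 and 0.04 m and contact force between the fingers and roller above 0.1 N), for 0.05 s.
2. the roller lies home in the pocket against the stop (x of roller in the frame of ramp between 0.07 and 0.079 m and z of roller in the frame of ramp between 0.052 and 0.062 m and y of roller in the frame of ramp between -0.01 and 0.01 m and angle between the y axis of roller and the y axis of ramp, either way round below 0.1 rad and linear speed of roller below 0.02 m/s), for 0.2 s.
At the end, for the whole second after the job is handed in: The roller lies at rest (under 20 mm/s) in the pocket, its axis within 5 mm of the place where it touches the stop plate and the pocket floor, square to the lane within 0.1 rad and central within 10 mm (all of step 2).
It fails at once if the roller runs freely on the slope (rolls back or is flung): faster than 0.2 m/s with nothing of the robot touching it (x of roller in the frame of ramp between -0.1 and 0.04 m and linear speed of roller above 0.2 m/s and contact force between each of the fingers, the arm and roller below 0.02 N).
It fails at once if the roller moves faster than 0.35 m/s on the slope (x of roller in the frame of ramp between -0.1 and 0.04 m and linear speed of roller above 0.35 m/s).
It fails at once if the roller is lifted more than about 12 mm off the lane ((x of roller in the frame of ramp below -0.1 m and z of roller in the frame of ramp above 0.05 m) or (x of roller in the frame of ramp below -0.05 m and z of roller in the frame of ramp above 0.059 m) or (x of roller in the frame of ramp below 0 m and z of roller in the frame of ramp above 0.068 m) or z of roller in the frame of ramp above 0.078 m).
It fails at once if the roller leaves the lane (z of roller in the frame of ramp below 0.03 m or y of roller in the frame of ramp above 0.03 m or y of roller in the frame of ramp below -0.03 m).
It fails at once if one of the other things (spare roller, sleeve, screwdriver, marker, strips, bottle, glove box) is moved by more than 20 mm (distance of any of spare, sleeve, screwdriver, marker, strips, bottle, glovebox from where it was at the start of the episode above 0.02 m).
It also fails if it takes over 40 s, if anything falls off the work surface, if the arm or the gripper's body presses on something with over 40 N, if the wrist force passes 120 N, or if a joint passes its speed limit or range.

## Working session

There is one attempt and no reset: what is moved stays moved. The work goes in short steps, Python scripts to look and compute and a tool call to move; the robot and the scene stay as the last step left them, time stands still between calls to the robot, and variables do not carry over. Pictures are saved under pics/ and viewed, at most 10 in all, crops included, and the job is handed in when it is done.

Besides the shell and the picture viewer there is one more tool, called after "Call:" as a command line: name --argument value ..., lists and objects as JSON in quotes. step_arm: Moves the arm, as the interface text tells. Scaled input: -1 to 1 covers 0.5 m each way for a shift and pi/4 rad each way for a turn. Its arguments: {"type":"object","properties":{"targets":{"type":"string"}},"required":["targets"]}

```bash
mkdir -p pics
python3 - <<'E'
from workcell import bot
import cv2
for n in("top","side"):
    im=bot.camera(n); cv2.imwrite(f"pics/{n}0.png",cv2.resize(im[:,:,::-1],(800,600),interpolation=cv2.INTER_CUBIC)); cv2.imwrite(f"pics/{n}_raw.png",im[:,:,::-1])
    print(n,bot.camera_info(n))
o=bot.get_obs();print({k:o[k] for k in("clock","eef_pos","tool_rot","ft_force","grip_width")})
E
```

```text
top {'vertical_fov': 50.24990971451511, 'cx': 257.82041241437764, 'cy': 197.39119098149646, 'pose': array([[ 0.02687308,  0.98070369, -0.19364428,  0.31905767],
       [-0.99955785,  0.02882798,  0.00728403,  0.01183672],
       [ 0.01272585,  0.19336291,  0.98104477,  0.96685245],
       [ 0.        ,  0.        ,  0.        ,  1.        ]])}
side {'vertical_fov': 49.483193710894625, 'cx': 253.88415508527297, 'cy': 186.64872931972235, 'pose': array([[-0.99672361,  0.06466933, -0.04857895,  0.43499597],
       [-0.07892618, -0.64633532,  0.75896068,  0.75104028],
       [ 0.01768318,  0.76030818,  0.64932178,  0.74052557],
       [ 0.        ,  0.        ,  0.        ,  1.        ]])}
{'clock': 0.1, 'eef_pos': array([0.19346935, 0.46044283, 0.23050007]), 'tool_rot': array([ 1.97578503e-01,  9.80286600e-01, -9.40830808e-04, -1.77705113e-04]), 'ft_force': array([0.43246897, 0.80026836, 0.4736046 ]), 'grip_width': 0.08575366966541376}
```

View pics/top0.png

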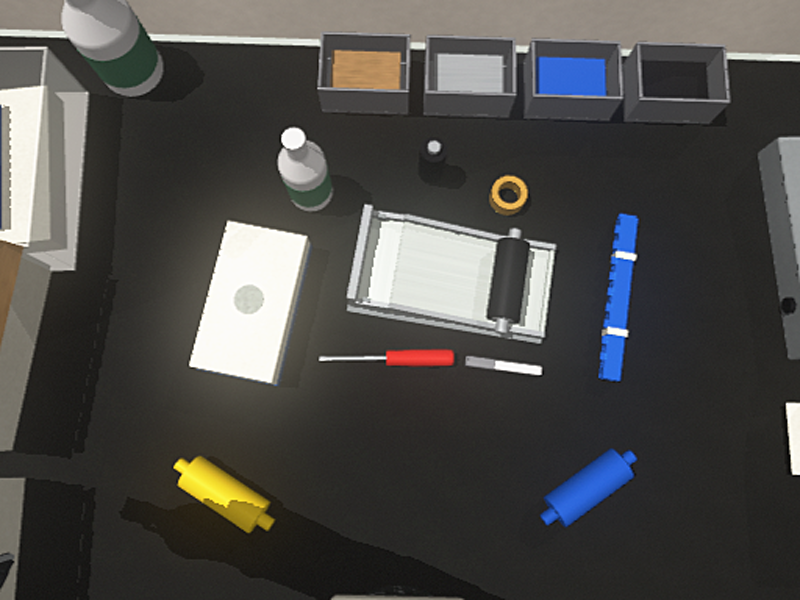

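View pics/side0.png

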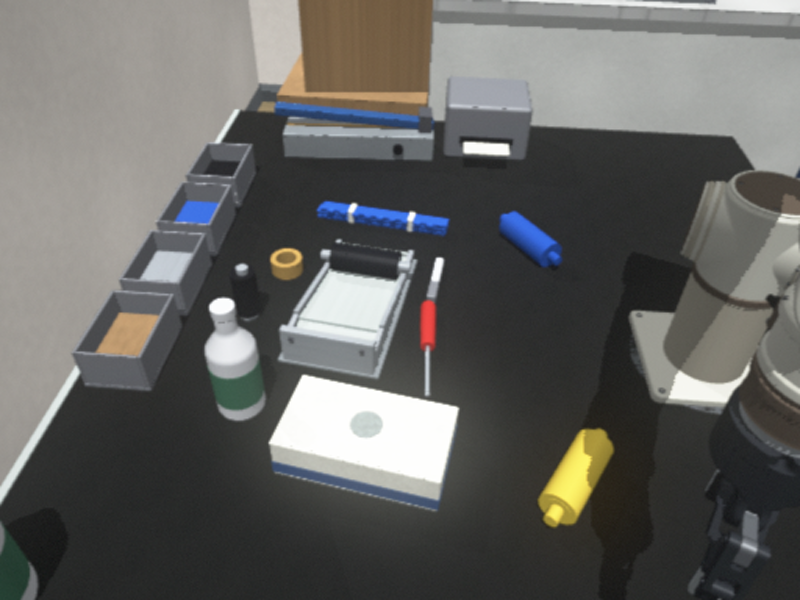

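The top view shows the ramp at (350–555, 205–340) with uphill to the left (world +y). The black roller is at about (510, 280) in the lane, the marker at (505, 366) and the strips at (618, 298). The side view shows the same ramp, with its stop towards the camera at (330, 345). Next I'll enlarge the ramp in both views.

Run:
```python
import cv2
t=cv2.imread("pics/top_raw.png")[125:225,215:365]; cv2.imwrite("pics/tc.png",cv2.resize(t,None,fx=5,fy=5,interpolation=cv2.INTER_CUBIC))
s=cv2.imread("pics/side_raw.png")[145:245,165:285]; cv2.imwrite("pics/sc.png",cv2.resize(s,None,fx=6,fy=6,interpolation=cv2.INTER_CUBIC))
```

```text
(no output)
```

View pics/tc.png

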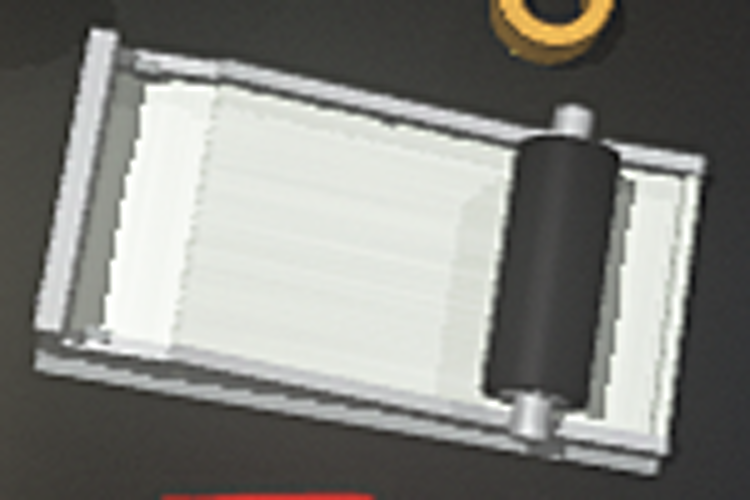

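View pics/sc.png

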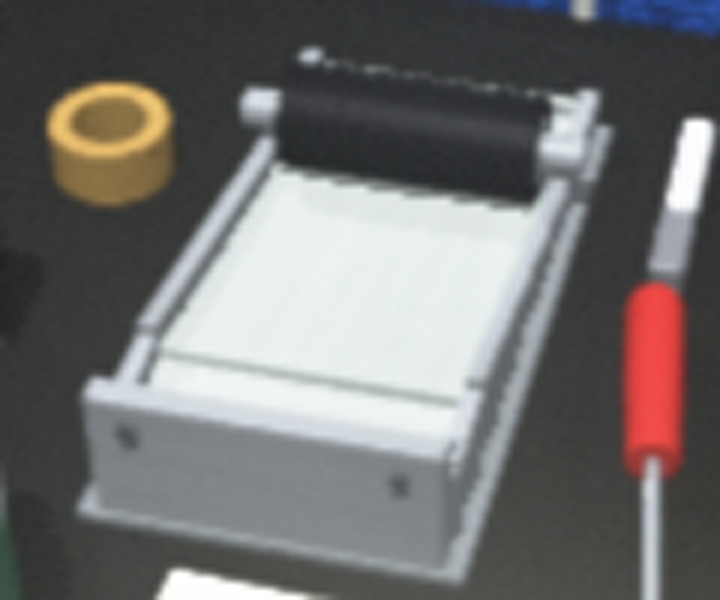

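```bash
cat > h.py <<'E'
import numpy as np
from workcell import bot
from scipy.optimize import least_squares
def proj(n,P):
    c=bot.camera_info(n);T=np.linalg.inv(c["pose"]);p=np.asarray(P)@T[:3,:3].T+T[:3,3]
    f=192/np.tan(np.radians(c["vertical_fov"]/2));return np.c_[c["cx"]+f*p[:,0]/-p[:,2],c["cy"]-f*p[:,1]/-p[:,2]]
def R(a): return np.array([[np.cos(a),-np.sin(a),0],[np.sin(a),np.cos(a),0],[0,0,1]])
E
python3 - <<'E'
from h import *
tp=[((112,-72,66),(91,30)),((100,-72,66),(117,33)),((112,72,66),(36,330)),((100,72,66),(64,332)),((50,-65,38.5),(215,90)),((50,65,38.5),(172,348)),((-185,-73,24),(705,160)),((-185,73,24),(667,440))]
sp=[((112,-72,66),(86,398)),((100,-72,66),(93,380)),((112,72,66),(447,460)),((100,72,66),(457,440)),((50,-65,38.5),(163,352)),((50,65,38.5),(455,402))]
A=np.array([a for a,_ in tp])/1e3;a=np.array([b for _,b in tp])/5+[215,125]
B=np.array([a for a,_ in sp])/1e3;b=np.array([b for _,b in sp])/6+[165,145]
W=lambda q,P:P@R(q[2]).T+[q[0],q[1],q[3]]
f=lambda q:np.r_[(proj("top",W(q,A))-a).ravel(),(proj("side",W(q,B))-b).ravel()]
r=least_squares(f,[.46,0,1.7,0],loss="soft_l1");q=r.x;print(q,np.degrees(q[2]));print(f(q).reshape(-1,2).round(1))
# roller: centre xyz + yaw; body silhouette mid-lines & shaft ends
ro=[((0,-80,9),(573,108)),((0,80,9),(531,436))]
E3=np.array([[0,-.06,0],[0,.06,0]])
ta=np.array([[569,144],[534,402]])/5+[215,125]   # axis points at body ends (mid silhouette)
sa=np.array([[262,105],[562,143]])/6+[165,145]    # shaft mids
g=lambda s:np.r_[(proj("top",E3@R(s[3]).T+s[:3])-ta).ravel(),(proj("side",E3*7/6@R(s[3]).T+s[:3])-sa).ravel()]
r=least_squares(g,[.45,-.1,.037,1.7],loss="soft_l1");s=r.x;print(s,g(s).round(1))
print("roller in ramp",R(q[2]).T@(s[:3]-[q[0],q[1],0]))
for n,u in(("foot",(-.1,0,.012)),("edge",(.05,0,.0385)),("stop",(.1,0,.066))):print(n,W([*q[:3],0],np.array([u])))
print(np.degrees(1.173-1.571), bot.get_obs()["joint_pos"])
E
```

```text
[ 0.56602165 -0.03475981  1.43786081 -0.00269837] 82.38335593402857
[[-0.1  0.2]
 [-0.2  0.4]
 [-0.   0.1]
 [-0.4  0.5]
 [ 0.8 -0.9]
 [ 0.5  0.3]
 [-0.5 -0.8]
 [ 0.1  2.3]
 [-0.4  0.5]
 [ 0.2  0. ]
 [-0.4  0.2]
 [-0.9 -0.1]
 [-0.9 -0.4]
 [ 1.5 -0.4]]
[ 0.55007336 -0.15118352  0.04003187  1.4446724 ] [-0.5  0.9  0.3 -1.3  0.4 -0.4 -0.1  0.3]
roller in ramp [-0.11751036  0.00037627  0.04003187]
foot [[ 0.55276722 -0.13387752  0.012     ]]
edge [[0.57264887 0.01479904 0.0385    ]]
stop [[0.57927608 0.06435789 0.066     ]]
-22.80372024620676 [ 1.17302865e+00  2.41371251e-01  3.89785925e-03  1.33523773e+00
 -2.33591233e-05  1.57080308e+00]
```

The fit holds to about 1 px. The uphill direction is (0.1325, 0.991), and the roller is square at ramp x ≈ -0.1175. I'll move above the landing behind it first, with the fingers spread across the lane.

Call:
step_arm --targets "0.3 0.35 -0.66 0 0 0 -0.83;0.3 0.35 -0.66 0 0 0 -0.83;0.3 0.35 -0.66 0 0 0 -0.83;0.3 0.35 -0.66 0 0 0 -0.83;0.3 0.35 -0.66 0 0 0 -0.83;0.3 0.35 -0.66 0 0 0 -0.83;0.3 0.35 -0.66 0 0 0 -0.83;0.3 0.35 -0.66 0 0 0 -0.83;0.3 0.35 -0.66 0 0 0 -0.83;0.3 0.35 -0.66 0 0 0 -0.83"

```text
clock: 0.93
eef_pos: [0.3711, 0.1251, 0.2311]
tool_rot: [0.506, 0.863, -0.001, 0.001]
ft_force: [0.4, 0.5, 0.3]
grip_width: 0.0556
grasp_force: 0.0
```

Call:
step_arm --targets "0.3 0.35 -0.67 -0.15 0 0 -0.83;0.3 0.35 -0.67 -0.15 0 0 -0.83;0.3 0.35 -0.67 -0.15 0 0 -0.83;0.3 0.35 -0.67 -0.15 0 0 -0.83;0.3 0.35 -0.67 -0.15 0 0 -0.83;0.3 0.35 -0.67 -0.15 0 0 -0.83;0.3 0.35 -0.67 -0.15 0 0 -0.83;0.3 0.35 -0.67 -0.15 0 0 -0.83;0.3 0.35 -0.67 -0.15 0 0 -0.83;0.3 0.35 -0.67 -0.15 0 0 -0.83"

```text
clock: 1.77
eef_pos: [0.545, -0.2084, 0.1536]
tool_rot: [0.753, 0.658, -0.001, 0.0]
ft_force: [1.2, 0.5, -1.4]
grip_width: 0.0556
grasp_force: 0.0
```

```bash
cat >> h.py <<'E'
import cv2
from scipy.spatial.transform import Rotation as Ro
Q=np.array([.5660,-.0348]);YAW=1.438
def st():
    o=bot.get_obs();p=o["eef_pos"];M=Ro.from_quat(o["tool_rot"]).as_matrix()
    Rm=R(YAW).T
    print("t",o["clock"],"world",p.round(4),"ramp",(Rm@np.r_[p[:2]-Q,p[2]]).round(4),"tool y in ramp",(Rm@M[:,1]).round(3),"z",M[:,2].round(3),"F ramp",(Rm@o["ft_force"]).round(2),"w",o["grip_width"])
def snap(n,f,box,k):
    im=bot.camera(n)[:,:,::-1];x,y,X,Y=box;cv2.imwrite(f,cv2.resize(im[y:Y,x:X],None,fx=k,fy=k,interpolation=cv2.INTER_CUBIC))
E
python3 -c "
from h import *
st();snap('wrist','pics/w1.png',(0,0,512,384),1.5)"
```

```text
t 1.7667 world [ 0.545  -0.2084  0.1536] ramp [-0.1748 -0.0022  0.1536] tool y in ramp [-0.002 -1.    -0.001] z [-0.001 -0.001 -1.   ] F ramp [ 0.64 -1.14 -1.36] w 0.05560201844932515
```

View pics/w1.png

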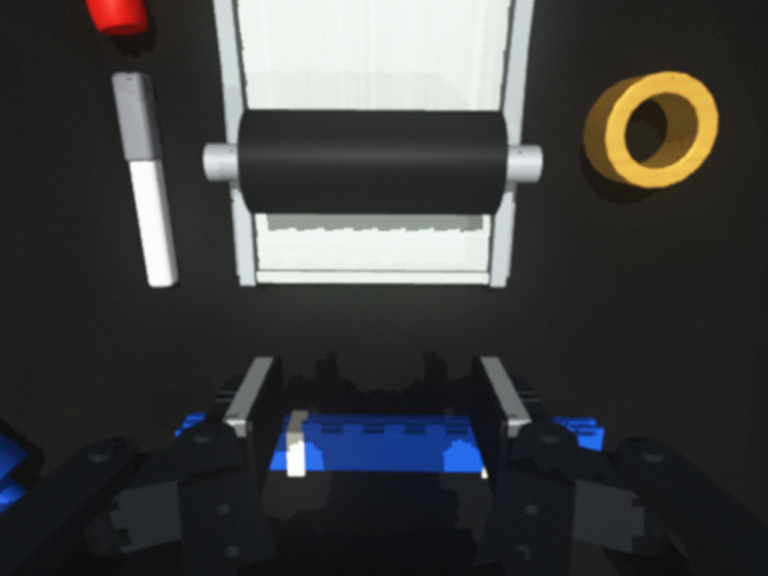

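The wrist view is square to the lane. The roller body spans (238–510, 110–213), the lip is at rows 271–284, and the gap behind the roller is clear. I'll check this against the estimate.

Run:
```python
from h import *
c=bot.camera_info("wrist");f=192/np.tan(np.radians(c["vertical_fov"]/2))
def back(u,v,z):
    d=c["pose"][:3,:3]@np.array([(u/1.5-c["cx"])/f,-(v/1.5-c["cy"])/f,-1]);o=c["pose"][:3,3];p=o+d*(z-o[2])/d[2]
    return (R(YAW).T@np.r_[p[:2]-Q,0])[:2].round(4)
for n,u,v,z in[("axisL",238,161,.037),("axisR",510,161,.037),("shaftL",204,161,.037),("shaftR",543,163,.037),("lipL",257,271,.018),("lipR",490,271,.018),("lipendL",257,284,.018),("gdL",237,285,.024),("gdR",508,285,.024),("rear tangent row",375,213,.037)]:print(n,back(u,v,z))
print((R(YAW).T@np.r_[c["pose"][:2,3]-Q,c["pose"][2,3]]).round(3))
```

```text
axisL [-0.1154  0.0651]
axisR [-0.1156 -0.0682]
shaftL [-0.1154  0.0818]
shaftR [-0.1166 -0.0845]
lipL [-0.1765  0.0642]
lipR [-0.1767 -0.0662]
lipendL [-0.1841  0.0647]
gdL [-0.1829  0.0743]
gdR [-0.183  -0.0752]
rear tangent row [-0.1411 -0.002 ]
[-0.1   -0.003  0.296]
```

Call:
step_arm --targets "0.3 0 0 0 0 0 0;0.3 0 0 -0.06 0 0 0;0.3 0 0 -0.12 0 0 0;0.3 0 0 -0.17 0 0 0;0.3 0 0 -0.22 0 0 0;0.3 0 0 -0.25 0 0 0;0.3 0 0 -0.265 0 0 0;0.3 0 0 -0.265 0 0 0;0.3 0 0 -0.265 0 0 0"

```text
clock: 2.57
eef_pos: [0.5439, -0.203, 0.0246]
tool_rot: [0.751, 0.66, 0.0, 0.0]
ft_force: [-0.1, 0.4, 0.8]
grip_width: 0.0555
grasp_force: 0.0
```

```bash
python3 -c "
from h import *
st()"
```

```text
t 2.5667 world [ 0.5439 -0.203   0.0246] ramp [-0.1696 -0.0003  0.0246] tool y in ramp [ 0.003 -1.     0.   ] z [ 0.  0. -1.] F ramp [0.43 0.11 0.84] w 0.05547192448243079
```

Call:
step_arm --targets "0.3 0.001 0.009 0 0 0 0;0.3 0.002 0.018 0 0 0 0;0.3 0.004 0.027 0 0 0 0;0.3 0.005 0.035 0 0 0 0;0.3 0.006 0.044 0 0 0 0;0.3 0.007 0.053 0 0 0 0;0.3 0.008 0.061 0 0 0 0;0.3 0.009 0.070 0 0 0 0;0.3 0.0105 0.079 0.001 0 0 0;0.3 0.012 0.088 0.002 0 0 0"

```text
clock: 3.4
eef_pos: [0.5505, -0.1615, 0.0256]
tool_rot: [0.752, 0.659, -0.001, 0.002]
ft_force: [-0.1, -4.3, 1.6]
grip_width: 0.0557
grasp_force: 2.4
```

```bash
python3 -c "
from h import *
st();snap('wrist','pics/w2.png',(0,0,512,384),1.2)"
```

```text
t 3.4 world [ 0.5505 -0.1615  0.0256] ramp [-0.1276 -0.0014  0.0256] tool y in ramp [ 0.    -1.     0.002] z [ 0.002 -0.004 -1.   ] F ramp [-4.3  -0.46  1.58] w 0.05567914137297711
```

View pics/w2.png

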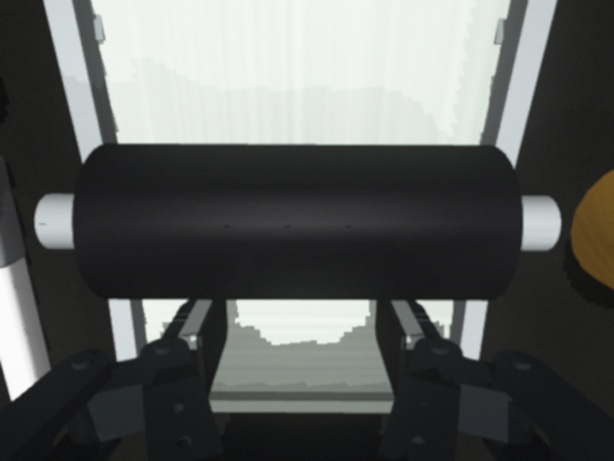

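The fingers are in contact on both sides. The roller is square at (75–520, 145–298), with about 4 N of push force. I'll continue up the slope, raising the fingers along it.

Call:
step_arm --targets "0.3 0.001 0.009 0.0015 0 0 0;0.3 0.002 0.018 0.003 0 0 0;0.3 0.0035 0.027 0.0045 0 0 0;0.3 0.0045 0.035 0.006 0 0 0;0.3 0.006 0.044 0.0075 0 0 0;0.3 0.007 0.053 0.009 0 0 0;0.3 0.008 0.061 0.011 0 0 0;0.3 0.009 0.070 0.0125 0 0 0;0.3 0.0105 0.079 0.014 0 0 0;0.3 0.0115 0.088 0.0155 0 0 0"

```text
clock: 4.28
eef_pos: [0.5555, -0.1157, 0.0327]
tool_rot: [0.752, 0.659, -0.0, 0.0]
ft_force: [-0.5, -4.9, 3.1]
grip_width: 0.0554
grasp_force: 2.3
```

Call:
step_arm --targets "0.3 0.001 0.009 0.0015 0 0 0;0.3 0.002 0.018 0.003 0 0 0;0.3 0.0035 0.027 0.0045 0 0 0;0.3 0.0045 0.035 0.006 0 0 0;0.3 0.006 0.044 0.0075 0 0 0;0.3 0.007 0.053 0.009 0 0 0;0.3 0.008 0.061 0.011 0 0 0;0.3 0.009 0.070 0.0125 0 0 0;0.3 0.0105 0.079 0.014 0 0 0;0.3 0.0115 0.088 0.0155 0 0 0"

```text
clock: 5.12
eef_pos: [0.5612, -0.0716, 0.0404]
tool_rot: [0.752, 0.659, -0.0, -0.0]
ft_force: [-0.2, -5.4, 2.1]
grip_width: 0.0557
grasp_force: 2.3
```

```bash
python3 -c "
from h import *
st();snap('wrist','pics/w3.png',(0,0,512,384),1.2)"
```

```text
t 5.1167 world [ 0.5612 -0.0716  0.0404] ramp [-0.0371 -0.0001  0.0404] tool y in ramp [ 0.002 -1.    -0.   ] z [-0. -0. -1.] F ramp [-5.38 -0.47  2.08] w 0.05566545110489507
```

View pics/w3.png

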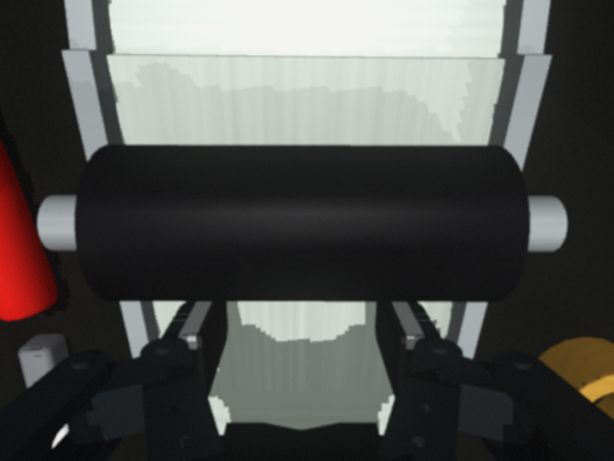

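The roller is square at mid-slope (78–528, 145–300), and the top edge shows at row 57. Next is the last stretch of slope.

Call:
step_arm --targets "0.3 0.001 0.009 0.0015 0 0 0;0.3 0.002 0.018 0.003 0 0 0;0.3 0.0035 0.027 0.0045 0 0 0;0.3 0.0045 0.035 0.006 0 0 0;0.3 0.006 0.044 0.0075 0 0 0;0.3 0.007 0.053 0.009 0 0 0;0.3 0.008 0.061 0.0105 0 0 0;0.3 0.009 0.069 0.012 0 0 0;0.3 0.010 0.076 0.013 0 0 0;0.3 0.011 0.083 0.013 0 0 0"

```text
clock: 6.0
eef_pos: [0.5668, -0.0302, 0.0469]
tool_rot: [0.752, 0.659, -0.0, 0.0]
ft_force: [-1.0, -4.4, 3.4]
grip_width: 0.0558
grasp_force: 2.4
```

Call:
step_arm --targets "0.3 0.001 0.006 0 0 0 0;0.3 0.0015 0.012 0 0 0 0;0.3 0.0025 0.018 0 0 0 0;0.3 0.003 0.024 0 0 0 0;0.3 0.004 0.030 -0.001 0 0 0;0.3 0.005 0.036 -0.002 0 0 0;0.3 0.0055 0.042 -0.003 0 0 0;0.3 0.0065 0.048 -0.004 0 0 0;0.3 0.007 0.053 -0.004 0 0 0;0.3 0.0075 0.057 -0.004 0 0 0"

```text
clock: 6.83
eef_pos: [0.5704, -0.0016, 0.0447]
tool_rot: [0.752, 0.659, -0.0, -0.0]
ft_force: [0.8, 0.6, 0.5]
grip_width: 0.0557
grasp_force: 0.0
```

```bash
python3 -c "
from h import *
st();snap('wrist','pics/w4.png',(0,0,512,384),1.2)"
```

```text
t 6.8333 world [ 0.5704 -0.0016  0.0447] ramp [0.0335 0.0001 0.0447] tool y in ramp [ 0.002 -1.    -0.   ] z [-0.  0. -1.] F ramp [ 0.7  -0.66  0.54] w 0.055732165512304206
```

View pics/w4.png

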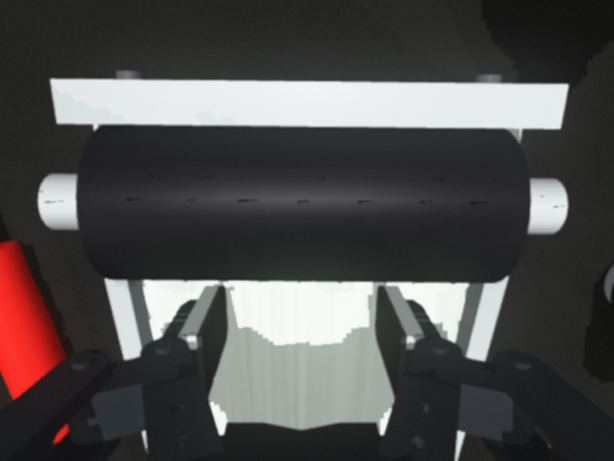

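The roller has dropped into the pocket and lies against the stop plate (axis row 202, plate at rows 80–128). I'll nudge it gently to confirm it's seated.

Call:
step_arm --targets "0.3 0 0.003 0 0 0 0;0.3 0.001 0.006 0 0 0 0;0.3 0.001 0.009 0 0 0 0;0.3 0.0015 0.011 0 0 0 0;0.3 0.0015 0.012 0 0 0 0;0.3 0.0015 0.012 0 0 0 0;0.3 0.0015 0.012 0 0 0 0"

```text
clock: 7.47
eef_pos: [0.5712, 0.0039, 0.0448]
tool_rot: [0.752, 0.659, 0.0, 0.0]
ft_force: [0.8, -0.8, -0.1]
grip_width: 0.0556
grasp_force: 0.0
```

```bash
python3 -c "
from h import *
st()"
```

```text
t 7.4667 world [0.5712 0.0039 0.0448] ramp [ 0.0391 -0.0001  0.0448] tool y in ramp [ 0.002 -1.     0.   ] z [ 0.  0. -1.] F ramp [-0.68 -0.86 -0.06] w 0.05564257088274662
```

Call:
step_arm --targets "0.3 0 0.001 0 0 0 0;0.3 0 0.002 0 0 0 0;0.3 0 0.003 0 0 0 0;0.3 0 0.003 0 0 0 0"

```text
clock: 7.8
eef_pos: [0.5712, 0.0042, 0.0448]
tool_rot: [0.752, 0.659, -0.001, 0.001]
ft_force: [-0.6, -5.0, 0.9]
grip_width: 0.0554
grasp_force: 2.5
```

Call:
step_arm --targets "0.3 0 0.001 0 0 0 0;0.3 0 0.002 0 0 0 0;0.3 0 0.002 0 0 0 0"

```text
clock: 8.05
eef_pos: [0.5712, 0.0043, 0.0448]
tool_rot: [0.752, 0.659, -0.001, 0.002]
ft_force: [1.0, -7.0, 0.9]
grip_width: 0.0554
grasp_force: 3.6
```

It's firm against the stop: 7 N with no further motion. Now I'll back off and rise clear.

Call:
step_arm --targets "0.3 -0.001 -0.01 0 0 0 0;0.3 -0.004 -0.03 0 0 0 0;0.3 -0.007 -0.05 0 0 0 0;0.3 -0.009 -0.07 0 0 0 0;0.3 -0.009 -0.07 0.05 0 0 0;0.3 -0.009 -0.07 0.1 0 0 0;0.3 -0.009 -0.07 0.15 0 0 0;0.3 -0.009 -0.07 0.2 0 0 0;0.3 -0.009 -0.07 0.2 0 0 0;0.3 -0.009 -0.07 0.2 0 0 0"

```text
clock: 8.88
eef_pos: [0.5679, -0.0293, 0.1467]
tool_rot: [0.752, 0.659, 0.002, 0.001]
ft_force: [0.5, -0.3, -1.0]
grip_width: 0.0554
grasp_force: 0.0
```

```bash
python3 -c "
from h import *
st();snap('wrist','pics/w5.png',(0,0,512,384),1.2)"
```

```text
t 8.8833 world [ 0.5679 -0.0293  0.1467] ramp [ 0.0058 -0.0012  0.1467] tool y in ramp [ 0.001 -1.     0.004] z [ 0.004  0.    -1.   ] F ramp [-0.28 -0.54 -1.05] w 0.055354604286052156
```

View pics/w5.png

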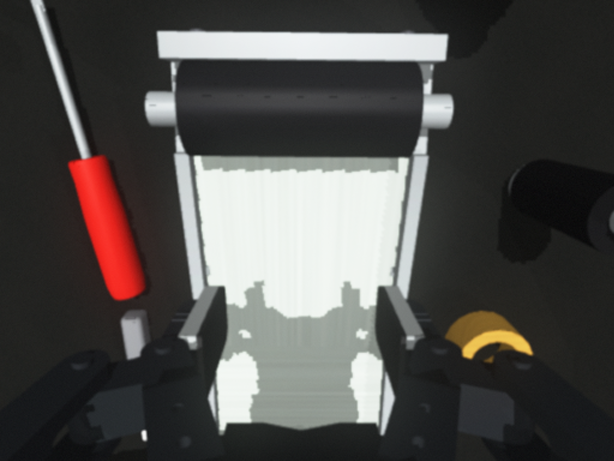

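The roller lies against the plate, square and about 2 mm off centre (shaft ends at 145 and 453, plate from 158 to 447). Nothing else has moved, so I'm handing the job in.

```bash
python3 -c "
from workcell import bot
print(bot.job_done())"
```

```text
the job is handed in; nothing more can be done
None
```

The roller was pushed up the slope and into the pocket, where it lies square against the stop plate and about 2 mm off centre; the job was handed in at about 9 s on the robot's clock, and no verdict was returned.

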